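Clamp the tube rack on the sprung deck

TASK

Clamp the pink tube rack on the aluminium deck: draw the sprung arm back by its red handle until it latches and stays back by itself with your hand off it, slide the rack along its channel fully home against the end stop, then press the yellow trigger so that the arm snaps onto the rack and holds it. Never force anything: the place where the latch catches differs each time and only just before a firm buffer, so feel for it (keep the hand's force under 25 N on the arm and under 35 N on the rack), and leave the bottle, tip box and beaker alone.

Things in the scene. Friction and masses are not known exactly. Their poses are not given: they have to be found in the camera images.
- deck: Fixed aluminium plate 280 x 285 x 12 mm on the bench (its x -165..115, y -235..50 mm). Origin: bench level, on the rack channel's centre line; x along the channel towards the end stop, z up. Channel: y -30..30, open at its -x end x -160, end stop face x +70; floor z 12; datum wall on +y (top z 32), low rail on -y (8 mm wide, top z 20); stop top z 40. Arm pivot at (90, -70) mm.
- rack: Loose pink tube rack, 100 (x, along the channel) x 56 (y) x 38 mm high with its tube caps (solid body 32 mm high), about 0.13 to 0.25 kg. Origin: centre of its underside. It stands in the channel, its x axis along the channel, 85 to 120 mm (along the channel) short of home.
- rack_home (a point): Point on the channel's floor, on its centre line, 50 mm before the end stop's face: where the rack's origin lies (within 2 mm sideways) when it is fully home.
- swing_arm: Steel clamping arm turning level about an upright pivot. Origin: on the pivot axis at bench level; its -x axis points along the bar. Bar 18 mm wide, 190 mm long, z 26 to 38 mm above the bench; 70 mm from the pivot a rubber pad stands out to +y (face 44 mm from the centre line); catch tooth under the bar 120 mm from the pivot. Its -y side is the outward (cocking) side.
- handle (a point): Centre of the red upright handle post on the arm, 18 mm in diameter, from z 38 to z 88 mm above the bench (this point at 63 mm), at (-170, -30) mm in the arm's frame. Push or pull it level, on a circle about the pivot (radius 173 mm).
- clamp (a joint): Arm angle, rad: 0 at rest with no rack (pad blocks the channel); 0.12 parallel to the channel, holding a rack that is home; grows outwards (anticlockwise from above, handle to the deck's -y). Spring, at the handle: 2 N at 0.12, 7 N at 0.55. Catch angle varies, 0.46 to 0.68; 0.27 to 0.13 before it the sear's ramp adds up to 5 N; 0.03 (5 mm at the handle) past it a buffer, 5 N per mm.
- trigger_nominal (a point): Nominal centre of the top face of the yellow trigger, 42 mm above the bench (fixed to the deck). The trigger, a box 30 x 46 mm turned 0.45 rad anticlockwise against the deck, belongs to the adjustable catch unit: its true centre is up to 13 mm from this point along the deck's y.
- trigger (a joint): How far the yellow trigger is down, in m: 0 up, 0.014 bottomed. Spring return; it is pushed straight down with about 3 N at first, 6 to 11 N with the arm latched on it, and lets the arm go when 9 to 12 mm down.
- reagent: Amber reagent bottle, 52 mm in diameter, 105 mm high, origin under its centre. Leave alone.
- tip_box: Blue pipette tip box with clear lid, 118 x 83 x 68 mm, origin under its centre. Leave alone.
- beaker: Small glass beaker, 60 mm in diameter, 70 mm high, origin under its centre. Leave alone.
Things that resemble listed ones, but are neither listed nor needed, are in the scene too. Of the things like the rack, leave any that is blue, purple or turquoise; of the rest the larger one is meant.

How it is judged:
By the outcome, as a careful person would: the job done as asked, in the order asked, and still so for the second after the job is handed in, with the robot touching nothing.
It also fails if it takes over 67 s, if anything falls off the work surface, if the arm or the gripper's body presses on something with over 40 N, if the wrist force passes 120 N, or if a joint passes its speed limit or range.

ROBOT

A 6-joint arm with a two-finger parallel gripper is mounted at the origin on the work surface. World frame = base frame: x ahead of the robot, y to its left, z up, the work surface at z = 0. Lengths are in mm, angles in rad, forces in N, time in s.
With the tool pointing down it reaches from about 350 to 800 mm from the base axis. Payload 7.3 kg.
Tool frame: the origin (TCP) lies midway between the tips of the shut fingers; the grasp point (between the pads) lies 19 mm behind it; z points along the fingers, y is the line along which they close (so a half turn about z gives the same grasp; the last joint's range is limited). The gripper opens to 85 mm and grips with 20 to 120 N. Pads are 22 mm wide; open, the fingers measure 114 mm over their backs; the gripper's body (76 mm by 85 mm) begins 54 mm behind the grasp point. The pads swing forward as they close: fully open they stand 13 mm farther back than shut.
Start: joints at [-1.341, 0.342, 1.524, -0, 1.275, -0.146], TCP at [192.707, -488.373, 231.322] pointing down, gripper open.
Joint ranges: [-2.53, 2.53], [-0.77, 2.02], [0.04, 2.7], [-1, 4.14], [0.28, 2.66], [-3.11, 3.11]. Speed limits (rad/s): [2.57, 2.57, 3.14, 3.14, 3.14, 3.14].

INTERFACE

Orientations are given as a 3x3 rotation matrix whose columns are the frame's x, y, z axes.
In Python, from station import sensors, viewer, bot gives the robot as it stands. The module is installed in compiled form; this text tells all that it offers.
- The arm moves only by the tool step_arm, never from a script. Its argument "steps" is a list of rows, each an object of numbers: "dx", "dy", "dz": the shift along the tool's x, y, z in m; "rx", "ry", "rz": the turn, a rotation vector about the tool's x, y, z in rad; "hand": the closure, from 0 (fully open) to 1 (shut). In form: [{"dx": .., "dy": .., "dz": .., "rx": .., "ry": .., "rz": .., "hand": ..}, ...]. A call has 1 to 12 rows; each row shifts and turns the commanded pose from where the row before left it, along the tool's axes as they then stand; what a row does not reach is not made up. A row lasts 1/12 s, in which the tool goes at most 41.7 mm and 7.16 degrees, less where a joint would pass 70% of its speed; a pose out of reach is approached as far as the arm can. A call with a gripper value outside its range is refused whole. The fingers move at their own pace and stop on an object; "newtons" is the grip in N (left out, the last holds). Time passes only in rows, so rows that do not move let the fingers close. It gives the time, the measured TCP pose, the force, the opening and the grip force at its end, in the units of the state.
- sensors.read_state(): the state, without advancing time (a new reading comes with each control period).
- viewer.grab_frame(name): name is "scene" or "top" or "wrist"; returns a dict with "pixels" (400x640x3 uint8, red, green, blue), "fx", "fy", "cx", "cy" (pixels), "view" (4x4, takes a point from world to camera coordinates). Camera axes: x right, y down, z forward; pixel columns grow to the right and rows downward; lengths in mm; the calibration is good to about 2 mm. A picture is of the moment at which its call begins. There is no depth.
- bot.hand_in(): hands the job in; it is judged then, once.
The state is a dict: "time": time; "qpos": joint angles; "joint_vel": joint speeds; "joint_torque": joint torques, N m; "position": TCP position; "orientation": TCP orientation; "force": force on the tool from outside, world axes, zero at the start; "wrist_torque": the same for the moment, N m; "width": opening from 0.0 (shut) to 1.0 (fully open); "finger_force": force on a finger pad.
Only numpy, scipy, OpenCV 4.12 (cv2) and the standard library are available. Lean on these libraries where they do the work, as an engineer would, in place of code of your own. Each camera call takes 0.05 s, during which the arm holds its last target. There are 200 camera calls.

## Working session

There is one attempt and no reset: what is moved stays moved. The work goes in short steps, Python scripts to look and compute and a tool call to move; the robot and the scene stay as the last step left them, time stands still between calls to the robot, and variables do not carry over. Pictures are saved under pics/ and viewed, at most 10 in all, crops included, and the job is handed in when it is done.

Besides the shell and the picture viewer there is one more tool, called after "Emit:" by a JSON object that holds its "op" and its "data". step_arm: Moves the arm, as the interface text tells. Its arguments: {"type":"object","properties":{"steps":{"type":"array"},"newtons":{"type":"number"}},"required":["steps"]}

```bash
mkdir -p pics
cat > h.py <<'E'
import numpy as np, cv2
from station import sensors, viewer, bot
def grab(n,f):
    d=viewer.grab_frame(n); cv2.imwrite('pics/'+f,d['pixels'][:,:,::-1]); np.savez('pics/'+f+'.npz',**d); return d
def ray(d,u,v,z):
    V=np.array(d['view']);R=V[:3,:3];c=-R.T@V[:3,3]
    r=R.T@np.array([(u-d['cx'])/d['fx'],(v-d['cy'])/d['fy'],1]); return c+r*(z-c[2])/r[2]
def proj(d,p):
    V=np.array(d['view']);q=V[:3,:3]@np.array(p)+V[:3,3];return d['cx']+d['fx']*q[0]/q[2],d['cy']+d['fy']*q[1]/q[2]
E
python3 - <<'E'
from h import *
a=grab('top','t0.png');b=grab('scene','s0.png')
s=sensors.read_state();print(s['time'],s['position'],s['orientation'],s['width'])
for d in(a,b):
    V=d['view'];print(d['fx'],d['fy'],-V[:3,:3].T@V[:3,3],V[:3,:3].round(2).tolist())
E
```

```text
0.1 [ 192.6281086  -488.007557    230.69336209] [[ 9.30204213e-01  3.67042259e-01 -3.18646716e-04]
 [ 3.67042349e-01 -9.30203296e-01  1.31977225e-03]
 [ 1.88005962e-04 -1.34461454e-03 -9.99999078e-01]] 0.997061618278956
450.66517338736077 450.66517338736077 [349.34101956  70.7402474  953.69900007] [[-0.16, -0.99, -0.0], [-0.97, 0.16, -0.21], [0.2, -0.03, -0.98]]
519.8965178416906 519.8965178416906 [1453.65245324 -272.59275864  963.57295482] [[0.34, 0.94, 0.02], [0.64, -0.21, -0.74], [-0.69, 0.26, -0.67]]
```

View pics/t0.png

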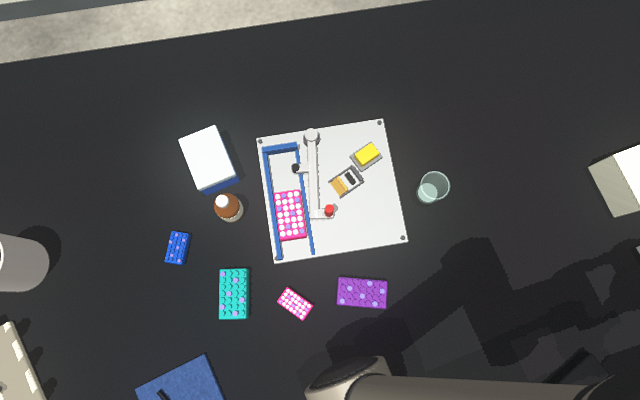

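View pics/s0.png

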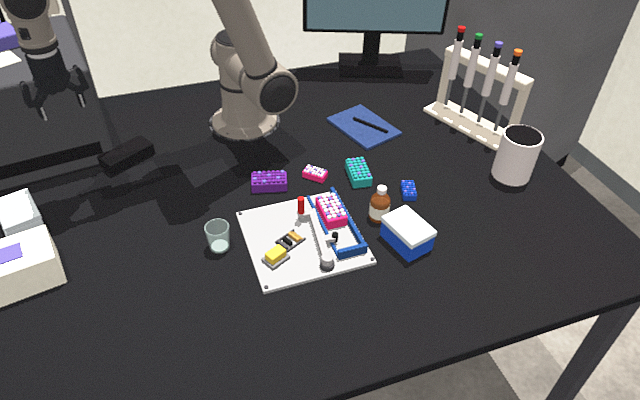

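The top view shows the deck with its corners near (257,137), (383,119), (408,242) and (274,263). The pink rack is at (290,215), the red handle at (329,210), the trigger at (367,155) and the arm pivot at (312,136). The small pink rack at (295,303) is the decoy.

```bash
cat > m.py <<'E'
from h import *
from scipy.optimize import least_squares
def load(f): return dict(np.load('pics/'+f+'.npz'))
def mask(d,lo,hi):
    return cv2.inRange(cv2.cvtColor(d['pixels'],cv2.COLOR_RGB2HSV),lo,hi)
def cen(m,box):
    k=np.zeros_like(m);x0,y0,x1,y1=box;k[y0:y1,x0:x1]=m[y0:y1,x0:x1];n,l,s,c=cv2.connectedComponentsWithStats(k)
    i=1+np.argmax(s[1:,4]);return c[i],s[i],(l==i)
E
cat > a.py <<'E'
from m import *
d=load('t0.png')
g=d['pixels']
m=mask(d,(0,0,140),(180,60,255)); c,s,l=cen(m,(245,105,425,275))
h=cv2.convexHull(np.argwhere(l)[:,::-1].astype(np.int32))
q=cv2.approxPolyDP(h,6,True)[:,0];print('quad',q.tolist())
# edges fit: lines through hull pts on each side -> use corners on z=12
P=np.array([ray(d,*p,12)[:2] for p in q]);print(P.round(1).tolist(),[np.linalg.norm(P[i]-P[i-1]).round(1) for i in range(len(P))])
dk=np.array([[115,50],[115,-235],[-165,-235],[-165,50]],float)
use=[min(range(len(q)),key=lambda i:np.hypot(*(q[i]-t))) for t in((257,137),(383,119),(408,242),(274,263))]
W=P[use]
def T(p,x):c,s=np.cos(p[2]),np.sin(p[2]);return x@np.array([[c,s],[-s,c]])+p[:2]
r=least_squares(lambda p:(T(p,dk)-W).ravel(),[500,0,0],x_scale=[100,100,1]);p=r.x;print('deck',p,r.fun.round(1))
np.save('deck.npy',p)
c_,s_=np.cos(p[2]),np.sin(p[2])
def inv(w):return (np.array(w)[:2]-p[:2])@np.array([[c_,-s_],[s_,c_]])
y,_,_=cen(mask(d,(22,120,120),(34,255,255)),(330,130,400,180));print('yellow',y,ray(d,*y,42),inv(ray(d,*y,42)))
rm=mask(d,(0,150,90),(6,255,255))|mask(d,(176,190,90),(180,255,255));y,st,_=cen(rm,(315,195,345,225));print('red',y,st,ray(d,*y,80),inv(ray(d,*y,80)))
y,st,l=cen(mask(d,(150,60,90),(175,255,255)),(265,180,312,250));R=cv2.minAreaRect(np.argwhere(l)[:,::-1].astype(np.float32));print('rack',R,inv(ray(d,*R[0],34)),ray(d,*R[0],34))
for n,u in(('pivot',(312,134)),):print(n,inv(ray(d,*u,50)))
for n,u,z in(('beaker',(430,193),0),('bottle',(228,207),50)):print(n,ray(d,*u,z))
def w(x,y):return T(p,np.array([x,y],float))
for n,k in(('home',(20,0)),('pivot',(90,-70)),('far-end chan',(-160,0))):print(n,w(*k))
E
python3 a.py
python3 - <<'E'
from h import *
d=dict(np.load('pics/t0.png.npz'))
x=d['pixels'][105:275,245:445][:,:,::-1]
cv2.imwrite('pics/c0.png',cv2.resize(x,None,fx=3.5,fy=3.5,interpolation=cv2.INTER_CUBIC))
E
```

```text
quad [[407, 241], [274, 263], [256, 138], [381, 118]]
[[435.8, -127.5], [435.8, 154.3], [713.5, 154.4], [714.3, -126.1]] [np.float64(278.5), np.float64(281.8), np.float64(277.6), np.float64(280.5)]
deck [5.99664138e+02 1.06309232e+02 2.12217824e-03] [ 1.1  2.2  0.8 -2.3 -0.6 -1.5 -1.3  1.7]
yellow [366.2208589  154.13496933] [627.95949426 -73.52170716  42.        ] [  27.91366    -179.89058181]
red [328.81034483 208.65517241] [325 205   9   9  58] [517.66369306  26.12366646  80.        ] [-82.17042775 -80.01136539]
rack ((289.7099609375, 214.96998596191406), (49.35605239868164, 27.71858787536621), 81.8698959350586) [-73.05590948  -0.11521666] [526.60863706 106.0389779   34.        ]
pivot [ 88.34665178 -73.72699942]
beaker [ 531.35226553 -200.47626431    0.        ]
bottle [560.56371299 227.62319701  50.        ]
home [619.66409249 106.35167538]
pivot [689.81248722  36.50038537]
far-end chan [439.66449781 105.96968358]
```

View pics/c0.png

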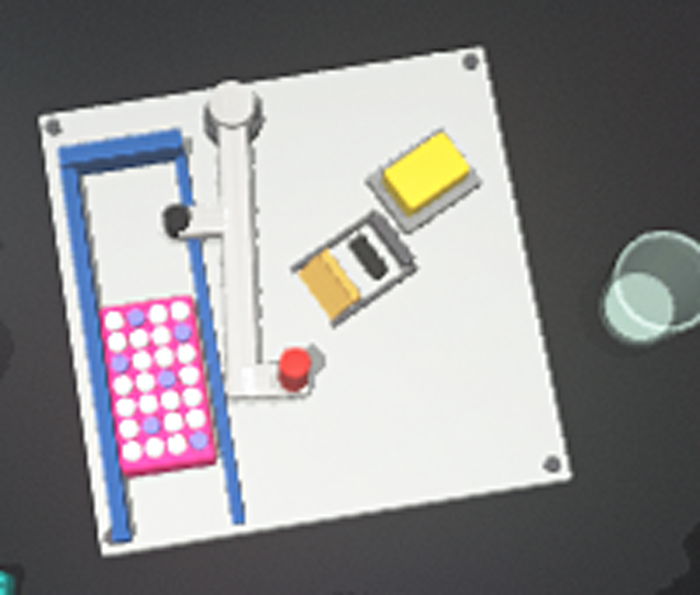

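The deck is nearly aligned with the world, with its origin near (600,106). The arm rests at angle 0, and the handle lies where the model predicts, at about (518,26). Next I go over the handle.

Emit:
{"op": "step_arm", "data": {"steps": [{"dx": 0.0273, "dy": -0.0199, "hand": 0.55}, {"dx": 0.0273, "dy": -0.0199, "hand": 0.55}, {"dx": 0.0273, "dy": -0.0199, "hand": 0.55}, {"dx": 0.0273, "dy": -0.0199, "hand": 0.55}, {"dx": 0.0273, "dy": -0.0199, "hand": 0.55}, {"dx": 0.0273, "dy": -0.0199, "hand": 0.55}, {"dx": 0.0273, "dy": -0.0199, "hand": 0.55}, {"dx": 0.0273, "dy": -0.0199, "hand": 0.55}, {"dx": 0.0273, "dy": -0.0199, "hand": 0.55}, {"dx": 0.0273, "dy": -0.0199, "hand": 0.55}, {"dx": 0.0273, "dy": -0.0199, "hand": 0.55}, {"dx": 0.0273, "dy": -0.0199, "hand": 0.55}]}}

```text
invalid input at $.steps[0]: expected keys dx, dy, dz, rx, ry, rz, hand
```

Emit:
{"op": "step_arm", "data": {"steps": [{"dx": 0.0273, "dy": -0.0199, "hand": 0.55}, {"dx": 0.0273, "dy": -0.0199, "hand": 0.55}, {"dx": 0.0273, "dy": -0.0199, "hand": 0.55}, {"dx": 0.0273, "dy": -0.0199, "hand": 0.55}, {"dx": 0.0273, "dy": -0.0199, "hand": 0.55}, {"dx": 0.0273, "dy": -0.0199, "hand": 0.55}, {"rz": 0.107, "dz": 0.025, "hand": 0.55}, {"rz": 0.107, "dz": 0.025, "hand": 0.55}, {"rz": 0.107, "dz": 0.025, "hand": 0.55}, {"hand": 0.55}, {"hand": 0.55}]}}

```text
invalid input at $.steps[0]: expected keys dx, dy, dz, rx, ry, rz, hand
```

```bash
cat > go.py <<'E'
import sys
from m import *
s=sensors.read_state();R=np.array(s['orientation']);p=np.array(s['position'])
print('t',round(s['time'],2),'pos',p.round(1),'yaw_y',round(np.arctan2(R[1,1],R[0,1]),3),'F',np.round(s['force'],1),'w',s['width'])
if len(sys.argv)>3: print('tool delta mm',(R.T@(np.array(list(map(float,sys.argv[1:4])))-p)).round(1))
E
python3 go.py 517.5 27 50; python3 -c "
from h import *
d=grab('wrist','w1.png')
print(proj(d,[517.5,26.5,88]))"
```

```text
t 0.1 pos [ 192.6 -488.   230.7] yaw_y -1.195 F [-0.1  0.4 -0.9] w 0.997061618278956
tool delta mm [ 491.2 -359.6  181.3]
(np.float64(-372.8185358494306), np.float64(-722.4824432134809))
```

View pics/w1.png

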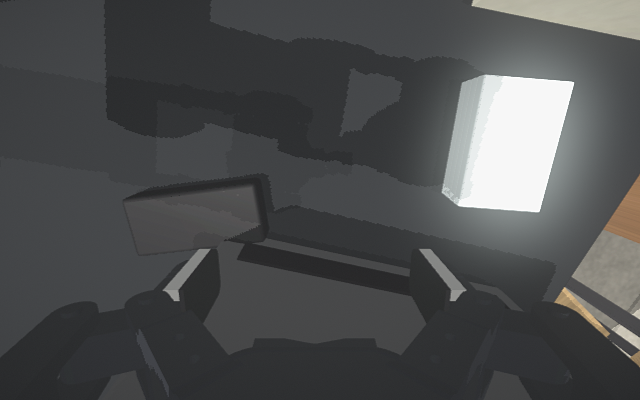

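Both moves were refused because every row needs all the keys, so the arm is still at the start. The wrist view shows only bench clutter between the fingers at (200,270) and (440,270).

Emit:
{"op": "step_arm", "data": {"steps": [{"dx": 0.0273, "dy": -0.02, "dz": 0, "rx": 0, "ry": 0, "rz": 0, "hand": 0.55}, {"dx": 0.0273, "dy": -0.02, "dz": 0, "rx": 0, "ry": 0, "rz": 0, "hand": 0.55}, {"dx": 0.0273, "dy": -0.02, "dz": 0, "rx": 0, "ry": 0, "rz": 0, "hand": 0.55}, {"dx": 0.0273, "dy": -0.02, "dz": 0, "rx": 0, "ry": 0, "rz": 0, "hand": 0.55}, {"dx": 0.0273, "dy": -0.02, "dz": 0, "rx": 0, "ry": 0, "rz": 0, "hand": 0.55}, {"dx": 0.0273, "dy": -0.02, "dz": 0, "rx": 0, "ry": 0, "rz": 0, "hand": 0.55}, {"dx": 0.0273, "dy": -0.02, "dz": 0, "rx": 0, "ry": 0, "rz": 0, "hand": 0.55}, {"dx": 0.0273, "dy": -0.02, "dz": 0, "rx": 0, "ry": 0, "rz": 0, "hand": 0.55}, {"dx": 0.0273, "dy": -0.02, "dz": 0, "rx": 0, "ry": 0, "rz": 0, "hand": 0.55}, {"dx": 0.0273, "dy": -0.02, "dz": 0, "rx": 0, "ry": 0, "rz": 0, "hand": 0.55}, {"dx": 0.0273, "dy": -0.02, "dz": 0, "rx": 0, "ry": 0, "rz": 0, "hand": 0.55}, {"dx": 0.0273, "dy": -0.02, "dz": 0, "rx": 0, "ry": 0, "rz": 0, "hand": 0.55}]}}

```text
time: 1.15
position: [409.8, -143.3, 231.3]
orientation: [[0.93, 0.367, -0.0], [0.367, -0.93, -0.0], [-0.0, 0.0, -1.0]]
force: [0.1, -0.3, 0.4]
width: 0.452
finger_force: 0.0
```

Emit:
{"op": "step_arm", "data": {"steps": [{"dx": 0.0273, "dy": -0.02, "dz": 0, "rx": 0, "ry": 0, "rz": 0, "hand": 0.55}, {"dx": 0.0273, "dy": -0.02, "dz": 0, "rx": 0, "ry": 0, "rz": 0, "hand": 0.55}, {"dx": 0.0273, "dy": -0.02, "dz": 0, "rx": 0, "ry": 0, "rz": 0, "hand": 0.55}, {"dx": 0.0273, "dy": -0.02, "dz": 0, "rx": 0, "ry": 0, "rz": 0, "hand": 0.55}, {"dx": 0.0273, "dy": -0.02, "dz": 0, "rx": 0, "ry": 0, "rz": 0, "hand": 0.55}, {"dx": 0.0273, "dy": -0.02, "dz": 0, "rx": 0, "ry": 0, "rz": 0, "hand": 0.55}, {"dx": 0, "dy": 0, "dz": 0.02, "rx": 0, "ry": 0, "rz": 0.107, "hand": 0.55}, {"dx": 0, "dy": 0, "dz": 0.02, "rx": 0, "ry": 0, "rz": 0.107, "hand": 0.55}, {"dx": 0, "dy": 0, "dz": 0.02, "rx": 0, "ry": 0, "rz": 0.107, "hand": 0.55}, {"dx": 0, "dy": 0, "dz": 0, "rx": 0, "ry": 0, "rz": 0, "hand": 0.55}, {"dx": 0, "dy": 0, "dz": 0, "rx": 0, "ry": 0, "rz": 0, "hand": 0.55}]}}

```text
time: 2.07
position: [517.1, 26.9, 170.7]
orientation: [[0.998, 0.058, -0.003], [0.058, -0.998, 0.0], [-0.003, -0.0, -1.0]]
force: [-0.1, -0.1, 0.0]
width: 0.449
finger_force: 0.0
```

```bash
python3 go.py 517.5 26.3 50; python3 -c "
from h import *
d=grab('wrist','w2.png')
print(proj(d,[517.5,26.3,88]))"
```

```text
t 2.07 pos [517.1  26.9 170.7] yaw_y -1.513 F [-0.1 -0.1  0. ] w 0.4487993353582172
tool delta mm [  0.7   0.7 120.7]
(np.float64(315.2014847417896), np.float64(208.70749038274468))
```

View pics/w2.png

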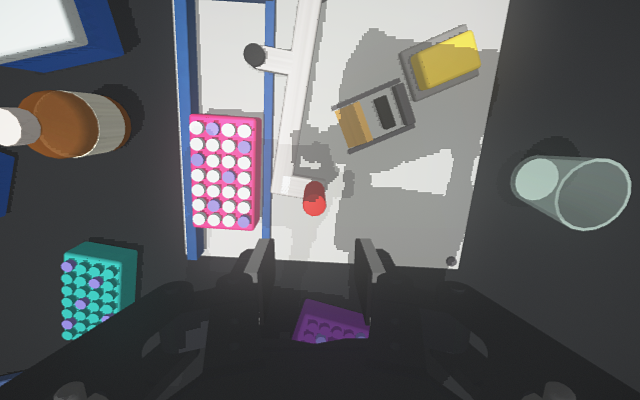

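The wrist view has the handle top at (314,206) against a predicted (315,209), so the alignment is good. The rack is at (225,170) and the trigger at (447,60). I descend around the handle.

Emit:
{"op": "step_arm", "data": {"steps": [{"dx": 0, "dy": 0.0005, "dz": 0.025, "rx": 0, "ry": 0, "rz": 0, "hand": 0.55}, {"dx": 0, "dy": 0, "dz": 0.025, "rx": 0, "ry": 0, "rz": 0, "hand": 0.55}, {"dx": 0, "dy": 0, "dz": 0.02, "rx": 0, "ry": 0, "rz": 0, "hand": 0.55}, {"dx": 0, "dy": 0, "dz": 0.015, "rx": 0, "ry": 0, "rz": 0, "hand": 0.55}, {"dx": 0, "dy": 0, "dz": 0.015, "rx": 0, "ry": 0, "rz": 0, "hand": 0.55}, {"dx": 0, "dy": 0, "dz": 0.01, "rx": 0, "ry": 0, "rz": 0, "hand": 0.55}, {"dx": 0, "dy": 0, "dz": 0.008, "rx": 0, "ry": 0, "rz": 0, "hand": 0.55}, {"dx": 0, "dy": 0, "dz": 0, "rx": 0, "ry": 0, "rz": 0, "hand": 0.55}]}}

```text
time: 2.78
position: [517.6, 26.2, 52.8]
orientation: [[0.998, 0.056, -0.001], [0.056, -0.998, -0.0], [-0.001, -0.0, -1.0]]
force: [-0.6, 0.1, 0.5]
width: 0.45
finger_force: 0.0
```

Run:
```python
from m import *
d=load('w2.png')
y,st,_=cen(mask(d,(22,120,150),(34,255,255)),(390,20,500,110));print('yellow',y,st,ray(d,*y,42))
y,st,l=cen(mask(d,(150,60,90),(175,255,255)),(180,90,275,240));R=cv2.minAreaRect(np.argwhere(l)[:,::-1].astype(np.float32));print(R,ray(d,*R[0],38));
for u,v in((190,115),(262,117),(258,231),(191,226)):print(ray(d,u,v,44))
b=mask(d,(100,120,60),(125,255,255));y,st,l=cen(b,(260,0,285,260));print('rail',[ (ray(d,np.mean(np.where(l[r])[0]),r,20)).round(1) for r in(30,240)])
```

```text
yellow [448.99149508  58.95210385] [ 418   31   63   57 2234] [632.70357425 -72.65562606  42.        ]
((224.04286193847656, 171.6146240234375), (72.59489440917969, 115.78828430175781), 1.301952600479126) [532.01325343 106.86414499  38.        ]
[578.37023482 132.16307221  44.        ]
[580.14176617  73.41956892  44.        ]
[480.79459208  75.61741734  44.        ]
[482.12020116 135.5887417   44.        ]
rail [array([650.3,  72.8,  20. ]), array([nan, nan, nan])]
  return _methods._mean(a, axis=axis, dtype=dtype,
  ret = ret.dtype.type(ret / rcount)
```

Emit:
{"op": "step_arm", "data": {"steps": [{"dx": 0.0001, "dy": 0.004, "dz": 0, "rx": 0, "ry": 0, "rz": -0.023, "hand": 0.55}, {"dx": 0.0001, "dy": 0.004, "dz": 0, "rx": 0, "ry": 0, "rz": -0.023, "hand": 0.55}, {"dx": 0.0001, "dy": 0.004, "dz": 0, "rx": 0, "ry": 0, "rz": -0.023, "hand": 0.55}, {"dx": 0.0001, "dy": 0.005, "dz": 0, "rx": 0, "ry": 0, "rz": -0.029, "hand": 0.55}, {"dx": 0.0001, "dy": 0.005, "dz": 0, "rx": 0, "ry": 0, "rz": -0.029, "hand": 0.55}, {"dx": 0.0001, "dy": 0.005, "dz": 0, "rx": 0, "ry": 0, "rz": -0.029, "hand": 0.55}, {"dx": 0.0001, "dy": 0.005, "dz": 0, "rx": 0, "ry": 0, "rz": -0.029, "hand": 0.55}, {"dx": 0.0001, "dy": 0.005, "dz": 0, "rx": 0, "ry": 0, "rz": -0.029, "hand": 0.55}, {"dx": 0.0001, "dy": 0.005, "dz": 0, "rx": 0, "ry": 0, "rz": -0.029, "hand": 0.55}, {"dx": 0.0001, "dy": 0.005, "dz": 0, "rx": 0, "ry": 0, "rz": -0.029, "hand": 0.55}]}}

```text
time: 3.62
position: [527.7, -19.4, 54.5]
orientation: [[0.946, 0.323, 0.002], [0.323, -0.946, 0.0], [0.002, 0.0, -1.0]]
force: [0.6, 3.5, -1.5]
width: 0.449
finger_force: 1.6
```

Emit:
{"op": "step_arm", "data": {"steps": [{"dx": 0.0001, "dy": 0.005, "dz": 0, "rx": 0, "ry": 0, "rz": -0.029, "hand": 0.55}, {"dx": 0.0001, "dy": 0.005, "dz": 0, "rx": 0, "ry": 0, "rz": -0.029, "hand": 0.55}, {"dx": 0.0001, "dy": 0.005, "dz": 0, "rx": 0, "ry": 0, "rz": -0.029, "hand": 0.55}, {"dx": 0.0001, "dy": 0.005, "dz": 0, "rx": 0, "ry": 0, "rz": -0.029, "hand": 0.55}]}}

```text
time: 3.95
position: [535.1, -37.6, 54.4]
orientation: [[0.903, 0.43, 0.001], [0.43, -0.903, 0.001], [0.002, -0.0, -1.0]]
force: [-0.0, 4.5, 0.4]
width: 0.449
finger_force: 2.2
```

```bash
cat >> go.py <<'E'
D=np.load('deck.npy');pv=np.array([D[0]+90,D[1]-70]);v=p[:2]-pv
print('tcp r',np.hypot(*v).round(1),'theta_tcp',((np.arctan2(v[1],v[0])-np.arctan2(-30,-170)+np.pi)%(2*np.pi)-np.pi+0.12-D[2]).round(3),'F tang',(np.array(s['force'])@R[:,1]).round(1),'rad',(np.array(s['force'])@R[:,0]).round(1))
E
python3 go.py
```

```text
t 3.95 pos [535.1 -37.6  54.4] yaw_y -1.126 F [-0.   4.5  0.4] w 0.4485384454371108
tcp r 171.3 theta_tcp 0.389 F tang -4.0 rad 1.9
```

Emit:
{"op": "step_arm", "data": {"steps": [{"dx": 0, "dy": 0.003, "dz": 0, "rx": 0, "ry": 0, "rz": -0.0175, "hand": 0.55}, {"dx": 0, "dy": 0.003, "dz": 0, "rx": 0, "ry": 0, "rz": -0.0175, "hand": 0.55}, {"dx": 0, "dy": 0.003, "dz": 0, "rx": 0, "ry": 0, "rz": -0.0175, "hand": 0.55}]}}

```text
time: 4.2
position: [538.9, -45.1, 54.3]
orientation: [[0.879, 0.476, 0.001], [0.476, -0.879, 0.002], [0.002, -0.001, -1.0]]
force: [-1.5, 10.1, 4.5]
width: 0.447
finger_force: 4.6
```

Emit:
{"op": "step_arm", "data": {"steps": [{"dx": 0, "dy": 0.003, "dz": 0, "rx": 0, "ry": 0, "rz": -0.0175, "hand": 0.55}, {"dx": 0, "dy": 0.003, "dz": 0, "rx": 0, "ry": 0, "rz": -0.0175, "hand": 0.55}, {"dx": 0, "dy": 0.003, "dz": 0, "rx": 0, "ry": 0, "rz": -0.0175, "hand": 0.55}]}}

```text
time: 4.45
position: [543.0, -52.2, 54.3]
orientation: [[0.853, 0.522, 0.0], [0.522, -0.853, 0.003], [0.002, -0.002, -1.0]]
force: [-1.2, 10.7, 5.4]
width: 0.452
finger_force: 5.5
```

```bash
python3 go.py
```

```text
t 4.45 pos [543.  -52.2  54.3] yaw_y -1.022 F [-1.2 10.7  5.4] w 0.45150136738534025
tcp r 171.3 theta_tcp 0.486 F tang -9.8 rad 4.6
```

Emit:
{"op": "step_arm", "data": {"steps": [{"dx": 0, "dy": 0.002, "dz": 0, "rx": 0, "ry": 0, "rz": -0.0117, "hand": 0.55}, {"dx": 0, "dy": 0.002, "dz": 0, "rx": 0, "ry": 0, "rz": -0.0117, "hand": 0.55}]}}

```text
time: 4.62
position: [544.9, -55.2, 54.3]
orientation: [[0.841, 0.541, -0.0], [0.541, -0.841, 0.003], [0.001, -0.003, -1.0]]
force: [-1.4, 12.9, 6.0]
width: 0.454
finger_force: 6.1
```

Emit:
{"op": "step_arm", "data": {"steps": [{"dx": 0, "dy": 0.002, "dz": 0, "rx": 0, "ry": 0, "rz": -0.0117, "hand": 0.55}, {"dx": 0, "dy": 0.002, "dz": 0, "rx": 0, "ry": 0, "rz": -0.0117, "hand": 0.55}]}}

```text
time: 4.78
position: [546.9, -58.4, 54.3]
orientation: [[0.828, 0.561, -0.001], [0.561, -0.828, 0.003], [0.001, -0.003, -1.0]]
force: [-0.9, 3.9, 2.0]
width: 0.457
finger_force: 2.2
```

```bash
python3 go.py
```

```text
t 4.78 pos [546.9 -58.4  54.3] yaw_y -0.975 F [-0.9  3.9  2. ] w 0.45732750405339023
tcp r 171.3 theta_tcp 0.529 F tang -3.8 rad 1.5
```

The force dropped, which probably means the catch has engaged. I go 1 mm further, then ease back.

Emit:
{"op": "step_arm", "data": {"steps": [{"dx": 0, "dy": 0.001, "dz": 0, "rx": 0, "ry": 0, "rz": -0.006, "hand": 0.55}, {"dx": 0, "dy": 0, "dz": 0, "rx": 0, "ry": 0, "rz": 0, "hand": 0.55}]}}

```text
time: 4.95
position: [548.1, -60.6, 54.2]
orientation: [[0.825, 0.566, 0.001], [0.566, -0.825, 0.001], [0.001, -0.0, -1.0]]
force: [-1.1, 7.0, 2.8]
width: 0.449
finger_force: 2.8
```

Emit:
{"op": "step_arm", "data": {"steps": [{"dx": 0, "dy": -0.002, "dz": 0, "rx": 0, "ry": 0, "rz": 0, "hand": 0.55}, {"dx": 0, "dy": -0.002, "dz": 0, "rx": 0, "ry": 0, "rz": 0, "hand": 0.55}, {"dx": 0, "dy": 0, "dz": 0, "rx": 0, "ry": 0, "rz": 0, "hand": 0.55}]}}

```text
time: 5.2
position: [545.3, -57.1, 53.8]
orientation: [[0.825, 0.565, -0.0], [0.565, -0.825, 0.001], [0.001, -0.001, -1.0]]
force: [-1.2, 9.6, 4.1]
width: 0.453
finger_force: 4.1
```

Emit:
{"op": "step_arm", "data": {"steps": [{"dx": 0, "dy": -0.002, "dz": 0, "rx": 0, "ry": 0, "rz": 0, "hand": 0.55}, {"dx": 0, "dy": -0.002, "dz": 0, "rx": 0, "ry": 0, "rz": 0, "hand": 0.55}, {"dx": 0, "dy": 0, "dz": 0, "rx": 0, "ry": 0, "rz": 0, "hand": 0.55}, {"dx": 0, "dy": 0, "dz": 0, "rx": 0, "ry": 0, "rz": 0, "hand": 0.55}]}}

```text
time: 5.53
position: [543.0, -53.7, 53.6]
orientation: [[0.825, 0.565, -0.0], [0.565, -0.825, 0.001], [0.0, -0.001, -1.0]]
force: [-1.9, 8.5, 3.1]
width: 0.45
finger_force: 3.8
```

The arm followed the hand back, so it hasn't latched. I carry on outward.

Emit:
{"op": "step_arm", "data": {"steps": [{"dx": 0, "dy": 0.002, "dz": 0, "rx": 0, "ry": 0, "rz": 0, "hand": 0.55}, {"dx": 0, "dy": 0.002, "dz": 0, "rx": 0, "ry": 0, "rz": 0, "hand": 0.55}, {"dx": 0, "dy": 0.002, "dz": 0, "rx": 0, "ry": 0, "rz": 0, "hand": 0.55}, {"dx": 0, "dy": 0.002, "dz": 0, "rx": 0, "ry": 0, "rz": 0, "hand": 0.55}]}}

```text
time: 5.87
position: [545.9, -59.8, 53.4]
orientation: [[0.825, 0.566, -0.004], [0.566, -0.825, 0.002], [-0.002, -0.004, -1.0]]
force: [-6.3, 6.9, 4.2]
width: 0.458
finger_force: 4.6
```

Emit:
{"op": "step_arm", "data": {"steps": [{"dx": 0, "dy": 0.0015, "dz": 0, "rx": 0, "ry": 0, "rz": -0.009, "hand": 0.55}, {"dx": 0, "dy": 0.0015, "dz": 0, "rx": 0, "ry": 0, "rz": -0.009, "hand": 0.55}]}}

```text
time: 6.03
position: [548.1, -63.1, 53.4]
orientation: [[0.814, 0.581, -0.003], [0.581, -0.814, 0.001], [-0.002, -0.003, -1.0]]
force: [-4.4, 6.3, 3.7]
width: 0.45
finger_force: 4.0
```

Emit:
{"op": "step_arm", "data": {"steps": [{"dx": 0, "dy": 0.0015, "dz": 0, "rx": 0, "ry": 0, "rz": -0.009, "hand": 0.55}, {"dx": 0, "dy": 0.0015, "dz": 0, "rx": 0, "ry": 0, "rz": -0.009, "hand": 0.55}]}}

```text
time: 6.2
position: [549.8, -65.5, 53.4]
orientation: [[0.804, 0.595, -0.003], [0.595, -0.804, 0.001], [-0.002, -0.003, -1.0]]
force: [-4.9, 7.2, 4.1]
width: 0.448
finger_force: 4.0
```

Emit:
{"op": "step_arm", "data": {"steps": [{"dx": 0, "dy": 0.0015, "dz": 0, "rx": 0, "ry": 0, "rz": -0.009, "hand": 0.55}]}}

```text
time: 6.28
position: [550.7, -66.7, 53.4]
orientation: [[0.798, 0.602, -0.003], [0.602, -0.798, 0.001], [-0.002, -0.003, -1.0]]
force: [-4.6, 7.3, 3.3]
width: 0.45
finger_force: 4.1
```

```bash
python3 go.py
```

```text
t 6.28 pos [550.7 -66.7  53.4] yaw_y -0.924 F [-4.6  7.3  3.3] w 0.4504800317812437
tcp r 173.0 theta_tcp 0.581 F tang -8.6 rad 0.7
```

Emit:
{"op": "step_arm", "data": {"steps": [{"dx": 0, "dy": 0.0015, "dz": 0, "rx": 0, "ry": 0, "rz": -0.009, "hand": 0.55}, {"dx": 0, "dy": 0.0015, "dz": 0, "rx": 0, "ry": 0, "rz": -0.009, "hand": 0.55}]}}

```text
time: 6.45
position: [552.5, -69.1, 53.4]
orientation: [[0.787, 0.617, -0.003], [0.617, -0.787, 0.001], [-0.002, -0.003, -1.0]]
force: [-4.2, 7.3, 3.9]
width: 0.453
finger_force: 4.2
```

Emit:
{"op": "step_arm", "data": {"steps": [{"dx": 0, "dy": 0.0015, "dz": 0, "rx": 0, "ry": 0, "rz": -0.009, "hand": 0.55}]}}

```text
time: 6.53
position: [553.4, -70.2, 53.4]
orientation: [[0.782, 0.624, -0.003], [0.624, -0.782, 0.001], [-0.002, -0.003, -1.0]]
force: [-5.2, 7.4, 4.6]
width: 0.449
finger_force: 4.2
```

Emit:
{"op": "step_arm", "data": {"steps": [{"dx": 0, "dy": 0.0015, "dz": 0, "rx": 0, "ry": 0, "rz": -0.009, "hand": 0.55}]}}

```text
time: 6.62
position: [554.3, -71.4, 53.4]
orientation: [[0.776, 0.631, -0.003], [0.631, -0.776, 0.002], [-0.002, -0.003, -1.0]]
force: [-4.8, 6.9, 4.6]
width: 0.452
finger_force: 4.2
```

Emit:
{"op": "step_arm", "data": {"steps": [{"dx": 0, "dy": 0.0015, "dz": 0, "rx": 0, "ry": 0, "rz": -0.009, "hand": 0.55}]}}

```text
time: 6.7
position: [555.2, -72.5, 53.4]
orientation: [[0.77, 0.638, -0.003], [0.638, -0.77, 0.002], [-0.002, -0.003, -1.0]]
force: [-5.5, 7.5, 4.2]
width: 0.447
finger_force: 4.3
```

```bash
python3 go.py
```

```text
t 6.7 pos [555.2 -72.5  53.4] yaw_y -0.879 F [-5.5  7.5  4.2] w 0.4474350406881794
tcp r 173.0 theta_tcp 0.624 F tang -9.3 rad 0.6
```

Emit:
{"op": "step_arm", "data": {"steps": [{"dx": 0, "dy": 0.0015, "dz": 0, "rx": 0, "ry": 0, "rz": -0.009, "hand": 0.55}, {"dx": 0, "dy": 0.0015, "dz": 0, "rx": 0, "ry": 0, "rz": -0.009, "hand": 0.55}]}}

```text
time: 6.87
position: [557.1, -74.8, 53.4]
orientation: [[0.759, 0.651, -0.004], [0.651, -0.759, 0.002], [-0.002, -0.004, -1.0]]
force: [-5.2, 7.6, 4.3]
width: 0.451
finger_force: 4.4
```

Emit:
{"op": "step_arm", "data": {"steps": [{"dx": 0, "dy": 0.0015, "dz": 0, "rx": 0, "ry": 0, "rz": -0.009, "hand": 0.55}]}}

```text
time: 6.95
position: [558.1, -75.9, 53.4]
orientation: [[0.753, 0.658, -0.004], [0.658, -0.753, 0.002], [-0.002, -0.004, -1.0]]
force: [-4.8, 6.4, 4.6]
width: 0.451
finger_force: 4.4
```

Emit:
{"op": "step_arm", "data": {"steps": [{"dx": 0, "dy": 0.0015, "dz": 0, "rx": 0, "ry": 0, "rz": -0.009, "hand": 0.55}]}}

```text
time: 7.03
position: [559.0, -77.0, 53.4]
orientation: [[0.747, 0.665, -0.004], [0.665, -0.747, 0.002], [-0.002, -0.004, -1.0]]
force: [-5.3, 7.1, 4.1]
width: 0.451
finger_force: 4.5
```

Emit:
{"op": "step_arm", "data": {"steps": [{"dx": 0, "dy": 0.0015, "dz": 0, "rx": 0, "ry": 0, "rz": -0.009, "hand": 0.55}]}}

```text
time: 7.12
position: [560.1, -78.4, 53.3]
orientation: [[0.741, 0.672, -0.003], [0.672, -0.741, 0.001], [-0.002, -0.003, -1.0]]
force: [-4.5, 5.9, 3.6]
width: 0.453
finger_force: 3.7
```

```bash
python3 go.py
```

```text
t 7.12 pos [560.1 -78.4  53.3] yaw_y -0.834 F [-4.5  5.9  3.6] w 0.45279140906838117
tcp r 173.0 theta_tcp 0.668 F tang -7.4 rad 0.7
```

Emit:
{"op": "step_arm", "data": {"steps": [{"dx": 0, "dy": 0.001, "dz": 0, "rx": 0, "ry": 0, "rz": -0.006, "hand": 0.55}]}}

```text
time: 7.2
position: [560.9, -79.2, 53.3]
orientation: [[0.737, 0.676, -0.003], [0.676, -0.737, 0.001], [-0.002, -0.003, -1.0]]
force: [-4.7, 6.0, 4.1]
width: 0.45
finger_force: 3.7
```

Emit:
{"op": "step_arm", "data": {"steps": [{"dx": 0, "dy": 0.001, "dz": 0, "rx": 0, "ry": 0, "rz": -0.006, "hand": 0.55}, {"dx": 0, "dy": 0, "dz": 0, "rx": 0, "ry": 0, "rz": 0, "hand": 0.55}]}}

```text
time: 7.37
position: [561.6, -80.1, 53.3]
orientation: [[0.733, 0.68, -0.003], [0.68, -0.733, 0.001], [-0.002, -0.003, -1.0]]
force: [-4.6, 5.7, 3.6]
width: 0.451
finger_force: 3.7
```

Emit:
{"op": "step_arm", "data": {"steps": [{"dx": 0, "dy": -0.002, "dz": 0, "rx": 0, "ry": 0, "rz": 0, "hand": 0.55}, {"dx": 0, "dy": -0.002, "dz": 0, "rx": 0, "ry": 0, "rz": 0, "hand": 0.55}, {"dx": 0, "dy": 0, "dz": 0, "rx": 0, "ry": 0, "rz": 0, "hand": 0.55}]}}

```text
time: 7.62
position: [559.7, -77.5, 53.4]
orientation: [[0.733, 0.68, -0.001], [0.68, -0.733, -0.0], [-0.001, -0.001, -1.0]]
force: [-2.6, 4.4, 1.3]
width: 0.451
finger_force: 2.2
```

Emit:
{"op": "step_arm", "data": {"steps": [{"dx": 0, "dy": -0.002, "dz": 0, "rx": 0, "ry": 0, "rz": 0, "hand": 0.55}, {"dx": 0, "dy": -0.001, "dz": 0, "rx": 0, "ry": 0, "rz": 0, "hand": 0.55}, {"dx": 0, "dy": 0, "dz": 0, "rx": 0, "ry": 0, "rz": 0, "hand": 0.55}]}}

```text
time: 7.87
position: [558.5, -76.1, 53.4]
orientation: [[0.733, 0.68, 0.001], [0.68, -0.733, -0.001], [-0.0, 0.001, -1.0]]
force: [-0.6, 1.2, 0.4]
width: 0.453
finger_force: 0.0
```

The finger force is zero and the arm stays back, so it has latched. I centre the cage, widen it a little and lift off.

Emit:
{"op": "step_arm", "data": {"steps": [{"dx": 0, "dy": -0.003, "dz": 0, "rx": 0, "ry": 0, "rz": 0, "hand": 0.5}, {"dx": 0, "dy": -0.003, "dz": 0, "rx": 0, "ry": 0, "rz": 0, "hand": 0.4}, {"dx": 0, "dy": -0.003, "dz": 0, "rx": 0, "ry": 0, "rz": 0, "hand": 0.4}, {"dx": 0, "dy": 0, "dz": 0, "rx": 0, "ry": 0, "rz": 0, "hand": 0.4}]}}

```text
time: 8.2
position: [551.6, -68.6, 53.2]
orientation: [[0.733, 0.68, -0.001], [0.68, -0.733, 0.0], [-0.0, -0.0, -1.0]]
force: [-0.0, 0.6, -1.0]
width: 0.603
finger_force: 0.0
```

Emit:
{"op": "step_arm", "data": {"steps": [{"dx": 0, "dy": 0, "dz": -0.015, "rx": 0, "ry": 0, "rz": 0, "hand": 0.4}, {"dx": 0, "dy": 0, "dz": -0.02, "rx": 0, "ry": 0, "rz": 0, "hand": 0.4}, {"dx": 0, "dy": 0, "dz": -0.02, "rx": 0, "ry": 0, "rz": 0, "hand": 0.4}, {"dx": 0, "dy": 0, "dz": -0.03, "rx": 0, "ry": 0, "rz": 0, "hand": 0.4}, {"dx": 0, "dy": 0, "dz": -0.03, "rx": 0, "ry": 0, "rz": 0, "hand": 1}, {"dx": 0, "dy": 0, "dz": 0, "rx": 0, "ry": 0, "rz": 0, "hand": 1}]}}

```text
time: 8.7
position: [555.1, -69.8, 174.3]
orientation: [[0.733, 0.68, 0.01], [0.68, -0.733, -0.003], [0.006, 0.009, -1.0]]
force: [1.9, 0.1, 0.8]
width: 0.328
finger_force: 0.0
```

```bash
python3 go.py 440 106 160; python3 -c "
from h import *
d=grab('top','t3.png')
x=d['pixels'][95:295,200:460][:,:,::-1]
cv2.imwrite('pics/c3.png',cv2.resize(x,None,fx=2.8,fy=2.8,interpolation=cv2.INTER_CUBIC))"
```

```text
t 8.7 pos [555.1 -69.8 174.3] yaw_y -0.823 F [1.9 0.1 0.8] w 0.32774606499068215
tool delta mm [  35.  -207.3   12.6]
tcp r 171.3 theta_tcp 0.611 F tang 1.2 rad 1.4
```

View pics/c3.png

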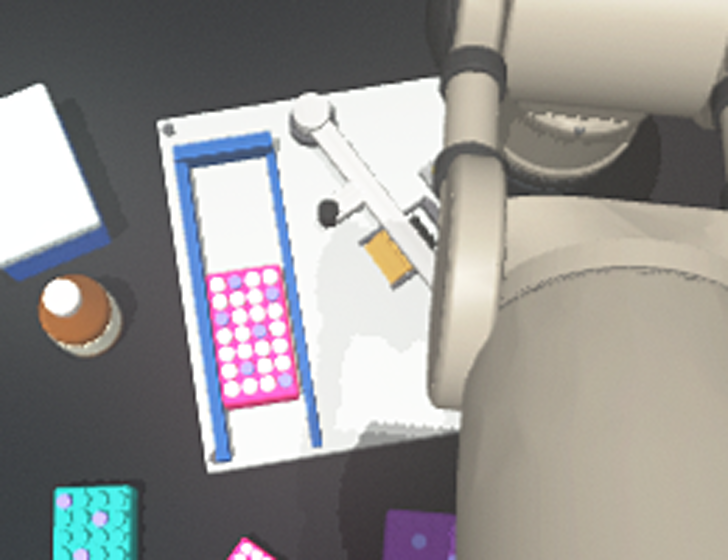

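The crop shows the arm latched out at about 45°, with the rack untouched at (255,335). Now I go behind the rack.

Emit:
{"op": "step_arm", "data": {"steps": [{"dx": 0.006, "dy": -0.0345, "dz": 0, "rx": 0, "ry": 0, "rz": 0, "hand": 1}, {"dx": 0.006, "dy": -0.0345, "dz": 0, "rx": 0, "ry": 0, "rz": 0, "hand": 1}, {"dx": 0.006, "dy": -0.0345, "dz": 0, "rx": 0, "ry": 0, "rz": 0, "hand": 1}, {"dx": 0.006, "dy": -0.0345, "dz": 0, "rx": 0, "ry": 0, "rz": 0, "hand": 1}, {"dx": 0.006, "dy": -0.0345, "dz": 0, "rx": 0, "ry": 0, "rz": 0, "hand": 1}, {"dx": 0.006, "dy": -0.0345, "dz": 0, "rx": 0, "ry": 0, "rz": 0, "hand": 1}, {"dx": 0, "dy": 0, "dz": 0, "rx": 0, "ry": 0, "rz": 0.12, "hand": 1}, {"dx": 0, "dy": 0, "dz": 0, "rx": 0, "ry": 0, "rz": 0.12, "hand": 1}, {"dx": 0, "dy": 0, "dz": 0, "rx": 0, "ry": 0, "rz": 0.12, "hand": 1}, {"dx": 0, "dy": 0, "dz": 0, "rx": 0, "ry": 0, "rz": 0.12, "hand": 1}, {"dx": 0, "dy": 0, "dz": 0, "rx": 0, "ry": 0, "rz": 0.12, "hand": 1}, {"dx": 0, "dy": 0, "dz": 0, "rx": 0, "ry": 0, "rz": 0.12, "hand": 1}]}}

```text
time: 9.75
position: [437.1, 107.3, 167.2]
orientation: [[1.0, 0.022, -0.002], [0.022, -1.0, -0.0], [-0.002, 0.0, -1.0]]
force: [-0.4, 0.6, 0.0]
width: 0.001
finger_force: 0.0
```

Emit:
{"op": "step_arm", "data": {"steps": [{"dx": 0, "dy": 0, "dz": 0, "rx": 0, "ry": 0, "rz": 0.026, "hand": 1}, {"dx": 0, "dy": 0, "dz": 0, "rx": 0, "ry": 0, "rz": 0, "hand": 1}]}}

```text
time: 9.92
position: [437.2, 107.2, 167.3]
orientation: [[1.0, 0.001, -0.002], [0.001, -1.0, -0.0], [-0.002, 0.0, -1.0]]
force: [-0.3, 0.1, 0.2]
width: 0.003
finger_force: 0.0
```

```bash
python3 go.py 450 106 24; python3 -c "
from h import *
d=grab('wrist','w4.png')"
```

```text
t 9.92 pos [437.2 107.2 167.3] yaw_y -1.57 F [-0.3  0.1  0.2] w 0.003321387521265762
tool delta mm [ 13.1   1.2 143.3]
tcp r 262.3 theta_tcp -0.33 F tang -0.1 rad -0.3
```

View pics/w4.png

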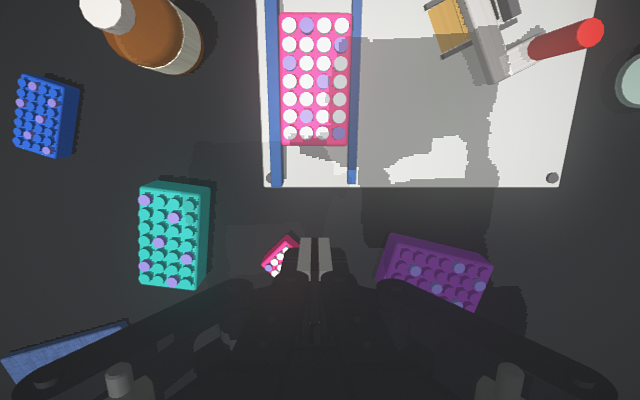

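The wrist view shows the rack's near edge at row 145, the deck edge at row 187 and the closed fingers at (315,260), all lined up. I lower behind the rack.

```bash
python3 -c "
from m import *
d=load('w4.png')
print('rack near edge',ray(d,315,145,30),ray(d,315,145,44),'deck edge',ray(d,420,187,12),'rails',ray(d,277,150,32),ray(d,352,150,20))
"
```

```text
rack near edge [479.27943625 106.58396679  30.        ] [480.48414985 106.61344465  44.        ] deck edge [437.9353409    5.89468316  12.        ] rails [475.17547787 139.53378818  32.        ] [473.9427798   73.09183458  20.        ]
```

Emit:
{"op": "step_arm", "data": {"steps": [{"dx": 0.003, "dy": 0.001, "dz": 0.03, "rx": 0, "ry": 0, "rz": 0, "hand": 1}, {"dx": 0.003, "dy": 0, "dz": 0.03, "rx": 0, "ry": 0, "rz": 0, "hand": 1}, {"dx": 0.003, "dy": 0, "dz": 0.03, "rx": 0, "ry": 0, "rz": 0, "hand": 1}, {"dx": 0.003, "dy": 0, "dz": 0.02, "rx": 0, "ry": 0, "rz": 0, "hand": 1}, {"dx": 0, "dy": 0, "dz": 0.01, "rx": 0, "ry": 0, "rz": 0, "hand": 1}, {"dx": 0, "dy": 0, "dz": 0, "rx": 0, "ry": 0, "rz": 0, "hand": 1}]}}

```text
time: 10.47
position: [447.9, 106.0, 45.6]
orientation: [[1.0, 0.003, -0.006], [0.003, -1.0, -0.0], [-0.006, 0.0, -1.0]]
force: [-0.4, -0.4, -0.5]
width: -0.003
finger_force: 0.0
```

Emit:
{"op": "step_arm", "data": {"steps": [{"dx": 0, "dy": 0, "dz": 0.01, "rx": 0, "ry": 0, "rz": 0, "hand": 1}, {"dx": 0.005, "dy": 0, "dz": 0.01, "rx": 0, "ry": 0, "rz": 0, "hand": 1}, {"dx": 0.004, "dy": 0, "dz": 0, "rx": 0, "ry": 0, "rz": 0, "hand": 1}, {"dx": 0.004, "dy": 0, "dz": 0, "rx": 0, "ry": 0, "rz": 0, "hand": 1}, {"dx": 0.003, "dy": 0, "dz": 0, "rx": 0, "ry": 0, "rz": 0, "hand": 1}, {"dx": 0.003, "dy": 0, "dz": 0, "rx": 0, "ry": 0, "rz": 0, "hand": 1}, {"dx": 0.003, "dy": 0, "dz": 0, "rx": 0, "ry": 0, "rz": 0, "hand": 1}, {"dx": 0.003, "dy": 0, "dz": 0, "rx": 0, "ry": 0, "rz": 0, "hand": 1}]}}

```text
time: 11.13
position: [475.0, 106.3, 28.6]
orientation: [[1.0, 0.002, 0.0], [0.002, -1.0, -0.0], [0.0, 0.0, -1.0]]
force: [-1.3, 0.3, 1.0]
width: 0.006
finger_force: 0.5
```

Emit:
{"op": "step_arm", "data": {"steps": [{"dx": 0.004, "dy": 0, "dz": 0, "rx": 0, "ry": 0, "rz": 0, "hand": 1}, {"dx": 0.004, "dy": 0, "dz": 0, "rx": 0, "ry": 0, "rz": 0, "hand": 1}, {"dx": 0.004, "dy": 0, "dz": 0, "rx": 0, "ry": 0, "rz": 0, "hand": 1}, {"dx": 0.004, "dy": 0, "dz": 0, "rx": 0, "ry": 0, "rz": 0, "hand": 1}, {"dx": 0.004, "dy": 0, "dz": 0, "rx": 0, "ry": 0, "rz": 0, "hand": 1}]}}

```text
time: 11.55
position: [495.2, 106.3, 28.3]
orientation: [[1.0, 0.002, -0.0], [0.002, -1.0, -0.0], [-0.0, 0.0, -1.0]]
force: [-1.1, 0.4, 0.3]
width: 0.002
finger_force: 0.5
```

Emit:
{"op": "step_arm", "data": {"steps": [{"dx": 0.004, "dy": 0, "dz": 0, "rx": 0, "ry": 0, "rz": 0, "hand": 1}, {"dx": 0.004, "dy": 0, "dz": 0, "rx": 0, "ry": 0, "rz": 0, "hand": 1}, {"dx": 0.004, "dy": 0, "dz": 0, "rx": 0, "ry": 0, "rz": 0, "hand": 1}, {"dx": 0.004, "dy": 0, "dz": 0, "rx": 0, "ry": 0, "rz": 0, "hand": 1}, {"dx": 0.004, "dy": 0, "dz": 0, "rx": 0, "ry": 0, "rz": 0, "hand": 1}, {"dx": 0.004, "dy": 0, "dz": 0, "rx": 0, "ry": 0, "rz": 0, "hand": 1}]}}

```text
time: 12.05
position: [519.2, 106.3, 28.2]
orientation: [[1.0, 0.002, 0.0], [0.002, -1.0, -0.0], [0.0, 0.0, -1.0]]
force: [-1.3, -0.0, 0.1]
width: 0.001
finger_force: 0.5
```

Emit:
{"op": "step_arm", "data": {"steps": [{"dx": 0.004, "dy": 0, "dz": 0, "rx": 0, "ry": 0, "rz": 0, "hand": 1}, {"dx": 0.004, "dy": 0, "dz": 0, "rx": 0, "ry": 0, "rz": 0, "hand": 1}, {"dx": 0.004, "dy": 0, "dz": 0, "rx": 0, "ry": 0, "rz": 0, "hand": 1}, {"dx": 0.004, "dy": 0, "dz": 0, "rx": 0, "ry": 0, "rz": 0, "hand": 1}, {"dx": 0.004, "dy": 0, "dz": 0, "rx": 0, "ry": 0, "rz": 0, "hand": 1}]}}

```text
time: 12.47
position: [539.2, 106.4, 28.3]
orientation: [[1.0, 0.002, 0.0], [0.002, -1.0, -0.0], [0.0, 0.0, -1.0]]
force: [-0.9, -0.5, 0.8]
width: -0.006
finger_force: 0.4
```

Emit:
{"op": "step_arm", "data": {"steps": [{"dx": 0.003, "dy": 0, "dz": 0, "rx": 0, "ry": 0, "rz": 0, "hand": 1}, {"dx": 0.003, "dy": 0, "dz": 0, "rx": 0, "ry": 0, "rz": 0, "hand": 1}, {"dx": 0.002, "dy": 0, "dz": 0, "rx": 0, "ry": 0, "rz": 0, "hand": 1}]}}

```text
time: 12.72
position: [547.2, 106.4, 28.3]
orientation: [[1.0, 0.002, 0.0], [0.002, -1.0, -0.0], [0.0, 0.0, -1.0]]
force: [-2.1, -0.5, 1.2]
width: 0.002
finger_force: 0.6
```

Emit:
{"op": "step_arm", "data": {"steps": [{"dx": 0.002, "dy": 0, "dz": 0, "rx": 0, "ry": 0, "rz": 0, "hand": 1}, {"dx": 0.002, "dy": 0, "dz": 0, "rx": 0, "ry": 0, "rz": 0, "hand": 1}]}}

```text
time: 12.88
position: [550.9, 106.4, 28.3]
orientation: [[1.0, 0.002, -0.0], [0.002, -1.0, -0.0], [-0.0, 0.0, -1.0]]
force: [-1.2, 1.3, -0.1]
width: 0.003
finger_force: 0.4
```

Emit:
{"op": "step_arm", "data": {"steps": [{"dx": 0.0015, "dy": 0, "dz": 0, "rx": 0, "ry": 0, "rz": 0, "hand": 1}, {"dx": 0.0015, "dy": 0, "dz": 0, "rx": 0, "ry": 0, "rz": 0, "hand": 1}]}}

```text
time: 13.05
position: [553.9, 106.4, 28.3]
orientation: [[1.0, 0.002, -0.0], [0.002, -1.0, -0.0], [-0.0, 0.0, -1.0]]
force: [-0.6, 0.0, 1.2]
width: 0.0
finger_force: 0.4
```

Emit:
{"op": "step_arm", "data": {"steps": [{"dx": 0.0015, "dy": 0, "dz": 0, "rx": 0, "ry": 0, "rz": 0, "hand": 1}]}}

```text
time: 13.13
position: [555.4, 106.4, 28.3]
orientation: [[1.0, 0.002, -0.0], [0.002, -1.0, -0.0], [-0.0, 0.0, -1.0]]
force: [-1.6, 0.4, 0.2]
width: -0.001
finger_force: 0.4
```

Emit:
{"op": "step_arm", "data": {"steps": [{"dx": 0.001, "dy": 0, "dz": 0, "rx": 0, "ry": 0, "rz": 0, "hand": 1}]}}

```text
time: 13.22
position: [556.5, 106.4, 28.3]
orientation: [[1.0, 0.002, 0.0], [0.002, -1.0, -0.0], [0.0, 0.0, -1.0]]
force: [-0.3, 0.3, 1.3]
width: -0.004
finger_force: 0.4
```

Emit:
{"op": "step_arm", "data": {"steps": [{"dx": 0.001, "dy": 0, "dz": 0, "rx": 0, "ry": 0, "rz": 0, "hand": 1}]}}

```text
time: 13.3
position: [557.4, 106.4, 28.3]
orientation: [[1.0, 0.002, -0.0], [0.002, -1.0, -0.0], [-0.0, 0.0, -1.0]]
force: [-0.4, 0.1, 0.4]
width: 0.002
finger_force: 0.4
```

Emit:
{"op": "step_arm", "data": {"steps": [{"dx": 0.001, "dy": 0, "dz": 0, "rx": 0, "ry": 0, "rz": 0, "hand": 1}]}}

```text
time: 13.38
position: [558.4, 106.4, 28.3]
orientation: [[1.0, 0.002, 0.0], [0.002, -1.0, -0.0], [0.0, 0.0, -1.0]]
force: [-0.5, 0.2, -0.6]
width: -0.003
finger_force: 0.4
```

Emit:
{"op": "step_arm", "data": {"steps": [{"dx": 0.001, "dy": 0, "dz": 0, "rx": 0, "ry": 0, "rz": 0, "hand": 1}]}}

```text
time: 13.47
position: [559.4, 106.4, 28.3]
orientation: [[1.0, 0.002, -0.0], [0.002, -1.0, -0.0], [-0.0, 0.0, -1.0]]
force: [-1.6, 0.8, -0.9]
width: 0.003
finger_force: 0.4
```

Emit:
{"op": "step_arm", "data": {"steps": [{"dx": 0.001, "dy": 0, "dz": 0, "rx": 0, "ry": 0, "rz": 0, "hand": 1}]}}

```text
time: 13.55
position: [560.4, 106.4, 28.3]
orientation: [[1.0, 0.002, 0.0], [0.002, -1.0, -0.0], [0.0, 0.0, -1.0]]
force: [-0.9, 0.4, -0.8]
width: -0.004
finger_force: 0.4
```

Emit:
{"op": "step_arm", "data": {"steps": [{"dx": 0.001, "dy": 0, "dz": 0, "rx": 0, "ry": 0, "rz": 0, "hand": 1}]}}

```text
time: 13.63
position: [560.5, 106.4, 28.2]
orientation: [[1.0, 0.002, -0.002], [0.002, -1.0, -0.0], [-0.002, 0.0, -1.0]]
force: [-6.6, 0.8, 4.5]
width: -0.001
finger_force: 3.2
```

The stop shows at TCP x 560.5, as predicted. I press gently once more, then back off and lift.

Emit:
{"op": "step_arm", "data": {"steps": [{"dx": 0.0005, "dy": 0, "dz": 0, "rx": 0, "ry": 0, "rz": 0, "hand": 1}, {"dx": 0, "dy": 0, "dz": 0, "rx": 0, "ry": 0, "rz": 0, "hand": 1}]}}

```text
time: 13.8
position: [560.5, 106.4, 28.2]
orientation: [[1.0, 0.002, -0.003], [0.002, -1.0, -0.0], [-0.003, 0.0, -1.0]]
force: [-5.2, -0.8, 3.8]
width: 0.002
finger_force: 2.7
```

Emit:
{"op": "step_arm", "data": {"steps": [{"dx": -0.003, "dy": 0, "dz": 0, "rx": 0, "ry": 0, "rz": 0, "hand": 1}, {"dx": -0.007, "dy": 0, "dz": 0, "rx": 0, "ry": 0, "rz": 0, "hand": 1}, {"dx": -0.01, "dy": 0, "dz": 0, "rx": 0, "ry": 0, "rz": 0, "hand": 1}, {"dx": 0, "dy": 0, "dz": -0.03, "rx": 0, "ry": 0, "rz": 0, "hand": 1}, {"dx": 0, "dy": 0, "dz": -0.035, "rx": 0, "ry": 0, "rz": 0, "hand": 1}, {"dx": 0, "dy": 0, "dz": -0.035, "rx": 0, "ry": 0, "rz": 0, "hand": 1}, {"dx": 0, "dy": 0, "dz": -0.035, "rx": 0, "ry": 0, "rz": 0, "hand": 1}, {"dx": 0, "dy": 0, "dz": 0, "rx": 0, "ry": 0, "rz": 0, "hand": 1}]}}

```text
time: 14.47
position: [545.3, 106.7, 170.5]
orientation: [[1.0, 0.002, 0.013], [0.002, -1.0, 0.001], [0.013, -0.001, -1.0]]
force: [1.3, -0.3, 0.6]
width: 0.0
finger_force: 0.0
```

```bash
python3 go.py 630 -73 150; python3 -c "
from h import *
d=grab('wrist','w5.png')"
```

```text
t 14.47 pos [545.3 106.7 170.5] yaw_y -1.569 F [ 1.3 -0.3  0.6] w 0.00019716879187735024
tool delta mm [ 84.1 179.9  21.5]
tcp r 160.6 theta_tcp -0.511 F tang 0.3 rad 1.3
```

View pics/w5.png

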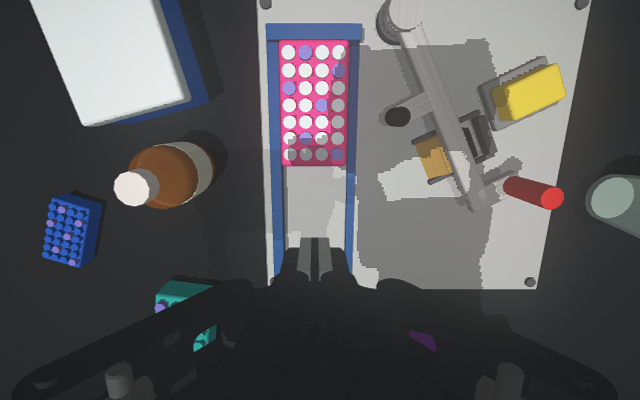

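The rack sits against the end stop at (312,40) and the arm is still latched. The trigger is at (530,92). I move over it.

Emit:
{"op": "step_arm", "data": {"steps": [{"dx": 0.0148, "dy": 0.03, "dz": 0, "rx": 0, "ry": 0, "rz": 0, "hand": 1}, {"dx": 0.0148, "dy": 0.03, "dz": 0, "rx": 0, "ry": 0, "rz": 0, "hand": 1}, {"dx": 0.0148, "dy": 0.03, "dz": 0, "rx": 0, "ry": 0, "rz": 0, "hand": 1}, {"dx": 0.0148, "dy": 0.03, "dz": 0, "rx": 0, "ry": 0, "rz": 0, "hand": 1}, {"dx": 0.0148, "dy": 0.03, "dz": 0, "rx": 0, "ry": 0, "rz": 0, "hand": 1}, {"dx": 0.0148, "dy": 0.03, "dz": 0, "rx": 0, "ry": 0, "rz": 0, "hand": 1}, {"dx": 0, "dy": 0, "dz": 0, "rx": 0, "ry": 0, "rz": 0, "hand": 1}, {"dx": 0, "dy": 0, "dz": 0, "rx": 0, "ry": 0, "rz": 0, "hand": 1}]}}

```text
time: 15.18
position: [630.5, -75.1, 161.3]
orientation: [[1.0, -0.001, -0.002], [-0.001, -1.0, 0.0], [-0.002, -0.0, -1.0]]
force: [-0.4, -0.2, -0.1]
width: -0.001
finger_force: 0.0
```

```bash
python3 - <<'E'
from m import *
d=load('w5.png')
y,st,l=cen(mask(d,(22,120,150),(34,255,255)),(470,50,590,130));print(y,ray(d,*y,42));R=cv2.minAreaRect(np.argwhere(l)[:,::-1].astype(np.float32));print(R)
for c in cv2.boxPoints(R):print(c.round(),ray(d,*c,42).round(1))
E
python3 go.py 630 -73 60
```

```text
[535.14588467  91.77427304] [632.84482545 -72.17034902  42.        ]
((534.8626708984375, 91.7705078125), (34.80890655517578, 63.81632995605469), 64.79888153076172)
[499.  90.] [634.5 -42.3  42. ]
[556.  62.] [654.9 -85.2  42. ]
[571.  94.] [ 631.2 -101.7   42. ]
[513. 121.] [609.8 -58.1  42. ]
t 15.18 pos [630.5 -75.1 161.3] yaw_y -1.572 F [-0.4 -0.2 -0.1] w -0.001376911719592131
tool delta mm [ -0.2  -2.  101.3]
tcp r 126.1 theta_tcp 1.025 F tang 0.2 rad -0.4
```

Emit:
{"op": "step_arm", "data": {"steps": [{"dx": 0, "dy": -0.001, "dz": 0.025, "rx": 0, "ry": 0, "rz": 0, "hand": 1}, {"dx": 0, "dy": -0.001, "dz": 0.025, "rx": 0, "ry": 0, "rz": 0, "hand": 1}, {"dx": 0, "dy": 0, "dz": 0.025, "rx": 0, "ry": 0, "rz": 0, "hand": 1}, {"dx": 0, "dy": 0, "dz": 0.02, "rx": 0, "ry": 0, "rz": 0, "hand": 1}, {"dx": 0, "dy": 0, "dz": 0.01, "rx": 0, "ry": 0, "rz": 0, "hand": 1}, {"dx": 0, "dy": 0, "dz": 0.004, "rx": 0, "ry": 0, "rz": 0, "hand": 1}, {"dx": 0, "dy": 0, "dz": 0, "rx": 0, "ry": 0, "rz": 0, "hand": 1}]}}

```text
time: 15.77
position: [630.3, -70.6, 53.6]
orientation: [[1.0, 0.002, -0.002], [0.002, -1.0, 0.0], [-0.002, -0.0, -1.0]]
force: [0.1, -0.7, -0.3]
width: -0.002
finger_force: 0.0
```

Emit:
{"op": "step_arm", "data": {"steps": [{"dx": 0, "dy": 0, "dz": 0.002, "rx": 0, "ry": 0, "rz": 0, "hand": 1}, {"dx": 0, "dy": 0, "dz": 0.002, "rx": 0, "ry": 0, "rz": 0, "hand": 1}, {"dx": 0, "dy": 0, "dz": 0.002, "rx": 0, "ry": 0, "rz": 0, "hand": 1}, {"dx": 0, "dy": 0, "dz": 0.002, "rx": 0, "ry": 0, "rz": 0, "hand": 1}]}}

```text
time: 16.1
position: [631.3, -71.6, 47.0]
orientation: [[1.0, 0.002, 0.002], [0.002, -1.0, -0.0], [0.002, 0.0, -1.0]]
force: [0.8, -0.7, 0.3]
width: -0.001
finger_force: 0.0
```

Emit:
{"op": "step_arm", "data": {"steps": [{"dx": 0, "dy": 0, "dz": 0.0015, "rx": 0, "ry": 0, "rz": 0, "hand": 1}, {"dx": 0, "dy": 0, "dz": 0.0015, "rx": 0, "ry": 0, "rz": 0, "hand": 1}]}}

```text
time: 16.27
position: [631.0, -71.6, 43.4]
orientation: [[1.0, 0.001, 0.0], [0.001, -1.0, -0.0], [0.0, 0.0, -1.0]]
force: [1.2, 0.7, 0.2]
width: 0.003
finger_force: 0.0
```

Emit:
{"op": "step_arm", "data": {"steps": [{"dx": 0, "dy": 0, "dz": 0.0015, "rx": 0, "ry": 0, "rz": 0, "hand": 1}, {"dx": 0, "dy": 0, "dz": 0.0015, "rx": 0, "ry": 0, "rz": 0, "hand": 1}]}}

```text
time: 16.43
position: [631.1, -71.6, 41.0]
orientation: [[1.0, 0.002, 0.001], [0.002, -1.0, -0.0], [0.001, 0.0, -1.0]]
force: [-2.2, -0.3, 9.7]
width: -0.0
finger_force: 4.2
```

Emit:
{"op": "step_arm", "data": {"steps": [{"dx": 0, "dy": 0, "dz": 0.0015, "rx": 0, "ry": 0, "rz": 0, "hand": 1}, {"dx": 0, "dy": 0, "dz": 0.0015, "rx": 0, "ry": 0, "rz": 0, "hand": 1}, {"dx": 0, "dy": 0, "dz": 0.0015, "rx": 0, "ry": 0, "rz": 0, "hand": 1}]}}

```text
time: 16.68
position: [631.0, -71.6, 37.0]
orientation: [[1.0, 0.002, 0.001], [0.002, -1.0, -0.0], [0.001, 0.0, -1.0]]
force: [-3.1, 0.7, 9.9]
width: 0.0
finger_force: 4.6
```

Emit:
{"op": "step_arm", "data": {"steps": [{"dx": 0, "dy": 0, "dz": 0.0015, "rx": 0, "ry": 0, "rz": 0, "hand": 1}, {"dx": 0, "dy": 0, "dz": 0.0015, "rx": 0, "ry": 0, "rz": 0, "hand": 1}]}}

```text
time: 16.85
position: [631.1, -71.6, 34.1]
orientation: [[1.0, 0.002, 0.001], [0.002, -1.0, -0.0], [0.001, 0.0, -1.0]]
force: [-3.3, -0.3, 9.8]
width: 0.001
finger_force: 4.8
```

Emit:
{"op": "step_arm", "data": {"steps": [{"dx": 0, "dy": 0, "dz": 0.001, "rx": 0, "ry": 0, "rz": 0, "hand": 1}, {"dx": 0, "dy": 0, "dz": 0.001, "rx": 0, "ry": 0, "rz": 0, "hand": 1}]}}

```text
time: 17.02
position: [631.2, -71.6, 31.8]
orientation: [[1.0, 0.002, 0.001], [0.002, -1.0, -0.001], [0.001, 0.001, -1.0]]
force: [-1.6, -0.2, 4.5]
width: 0.002
finger_force: 2.4
```

Emit:
{"op": "step_arm", "data": {"steps": [{"dx": 0, "dy": 0, "dz": 0.001, "rx": 0, "ry": 0, "rz": 0, "hand": 1}, {"dx": 0, "dy": 0, "dz": 0, "rx": 0, "ry": 0, "rz": 0, "hand": 1}]}}

```text
time: 17.18
position: [631.1, -71.6, 30.1]
orientation: [[1.0, 0.002, 0.001], [0.002, -1.0, -0.0], [0.001, 0.0, -1.0]]
force: [-1.1, -0.6, 4.9]
width: 0.001
finger_force: 2.5
```

The force fell to 4.5 N, so the arm has released. I lift clear and check.

Emit:
{"op": "step_arm", "data": {"steps": [{"dx": 0, "dy": 0, "dz": -0.01, "rx": 0, "ry": 0, "rz": 0, "hand": 1}, {"dx": 0, "dy": 0, "dz": -0.02, "rx": 0, "ry": 0, "rz": 0, "hand": 1}, {"dx": 0, "dy": 0, "dz": -0.035, "rx": 0, "ry": 0, "rz": 0, "hand": 1}, {"dx": 0, "dy": 0, "dz": -0.035, "rx": 0, "ry": 0, "rz": 0, "hand": 1}, {"dx": -0.025, "dy": 0, "dz": -0.03, "rx": 0, "ry": 0, "rz": 0, "hand": 1}, {"dx": -0.03, "dy": 0, "dz": -0.02, "rx": 0, "ry": 0, "rz": 0, "hand": 1}, {"dx": -0.03, "dy": 0, "dz": 0, "rx": 0, "ry": 0, "rz": 0, "hand": 1}, {"dx": -0.03, "dy": 0, "dz": 0, "rx": 0, "ry": 0, "rz": 0, "hand": 1}, {"dx": 0, "dy": 0, "dz": 0, "rx": 0, "ry": 0, "rz": 0, "hand": 1}, {"dx": 0, "dy": 0, "dz": 0, "rx": 0, "ry": 0, "rz": 0, "hand": 1}, {"dx": 0, "dy": 0, "dz": 0, "rx": 0, "ry": 0, "rz": 0, "hand": 1}]}}

```text
time: 18.1
position: [516.6, -71.8, 180.3]
orientation: [[1.0, 0.001, 0.001], [0.001, -1.0, -0.0], [0.001, 0.0, -1.0]]
force: [-0.4, 0.1, -0.3]
width: 0.003
finger_force: 0.0
```

Run:
```python
from h import *
d=grab('wrist','w6.png')['pixels'];e=grab('top','t6.png')['pixels'][95:295,180:500]
cv2.imwrite('pics/c6.png',np.vstack([cv2.resize(e,(480,300)),cv2.resize(d,(480,300))])[:,:,::-1])
```

```text
(no output)
```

View pics/c6.png

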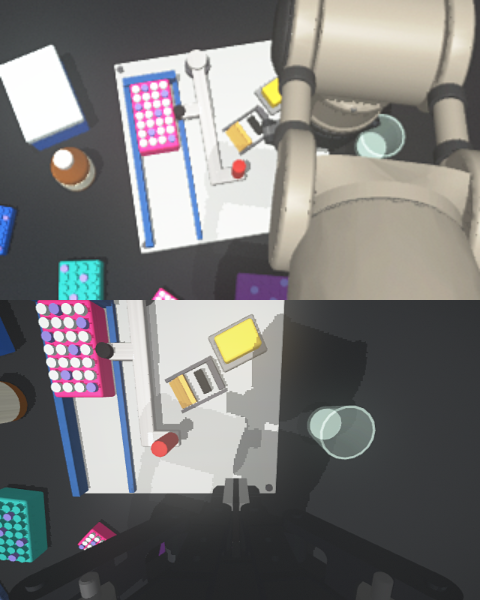

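The pad at (178,112) presses on the rack's side, the arm is parallel to the channel, and the rack is at the stop. I check its position numerically, then hand in.

Run:
```python
from m import *
for f,b in(('t6.png',(255,130,312,210)),('t0.png',(265,180,312,250))):
    d=load(f);y,st,l=cen(mask(d,(150,60,90),(175,255,255)),b);R=cv2.minAreaRect(np.argwhere(l)[:,::-1].astype(np.float32));print(R,ray(d,*R[0],34))
d=load('t6.png');print('end stop mid, top edge near side',ray(d,281,150,40))
```

```text
((282.6320495605469, 172.88021850585938), (48.606224060058594, 27.294645309448242), 81.46923065185547) [618.58273398 107.2773592   34.        ]
((289.7099609375, 214.96998596191406), (49.35605239868164, 27.71858787536621), 81.8698959350586) [526.60863706 106.0389779   34.        ]
end stop mid, top edge near side [667.27137864 103.08165016  40.        ]
```

```bash
python3 -c "
from station import bot
print(bot.hand_in())"
```

```text
the job is handed in; nothing more can be done
None
```

The job is handed in: the arm latched back on its own, the rack was slid home against the end stop, and the trigger snapped the arm onto it. The last images show the pad on the rack and the rack about 1 mm from its expected home, within camera accuracy. Hand-force readings peaked near 14 N on the arm and 7 N on the rack, and it took about 18 s.

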